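# Earth yourself, shut the print head and run a test feed

## Robot

A 6-joint arm with a two-finger parallel gripper is mounted at the origin on the work surface. World frame = base frame: x ahead of the robot, y to its left, z up, the work surface at z = 0. Lengths are in m, angles in degrees, forces in N, time in s.
With the tool pointing down it reaches from about 0.35 to 0.925 m from the base axis. Payload 6.4 kg.
Tool frame: the origin (TCP) lies on the centre line of the jaws, within the pads' length; the fingertips stand 19 mm ahead of it and the grasp point (between the pads) is the TCP (ctrl.nose_length is the distance from the TCP to the fingertips, in m); y points along the fingers, z is the direction in which the jaws open and shut, and the axes are right-handed (so a half turn about y gives the same grasp; the last joint's range is limited). The gripper opens to 85 mm and grips with 20 to 120 N. Pads are 22 mm wide; open, the fingers measure 114 mm over their backs; the gripper's body (76 mm by 85 mm) begins 54 mm behind the grasp point. The pads swing forward as they close: fully open they stand 13 mm farther back than shut.
Start: joints at [65.025, 14.043, 89.255, -0, 76.702, -9.975], TCP at [0.168, 0.628, 0.25] pointing down, gripper open.
Joint ranges: [-179.41, 179.41], [-58.25, 129.5], [7.25, 145.43], [-54.29, 234.29], [11.92, 165.04], [-157.13, 157.13]. Speed limits (degrees/s): [147.25, 147.25, 180, 180, 180, 180].

## Interface

Orientations are given as [roll, pitch, yaw] about the fixed x, y, z axes, in that order (R = Rz(yaw) Ry(pitch) Rx(roll)).
In Python, from rig import ctrl gives the robot as it stands.
- The arm moves only by the tool arm_command, never from a script. Its argument "moves" is a list of rows, each a list of 3 entries, a list of its own where there are three numbers: the shift along the tool's x, y, z as a fraction of full scale, then the turn, a rotation vector about the tool's x, y, z as a fraction of full scale, then the closure in counts, from 0 (fully open) to 255 (shut). A call has 1 to 8 rows; each row shifts and turns the commanded pose from where the row before left it, along the tool's axes as they then stand; what a row does not reach is not made up. Full scale, the value 1, is 0.04 m for a shift and 6 degrees for a turn. A row lasts 1/10 s, in which the tool goes at most 50 mm and 8.59 degrees, less where a joint would pass 70% of its speed; a pose out of reach is approached as far as the arm can. A call with a number of a shift or a turn outside -1 to 1 is refused whole. A call with a gripper value outside its range is refused whole. The fingers move at their own pace and stop on an object; "force" is the grip in N (left out, the last holds). Time passes only in rows, so rows that do not move let the fingers close. It gives the time, the measured TCP pose, the force and the opening at its end, in the units of the state.
- ctrl.read_state(): the state, without advancing time (a new reading comes with each control period).
- ctrl.grab_frame(name): name is "scene" or "top" or "wrist"; returns (picture, depth): 480x640x3 uint8, red, green, blue; 480x640 float32, m along the optical axis (not along the pixel's ray), 0 where there is no reading.
- ctrl.camera_model(name): a dict with "fx", "fy", "cx", "cy" (pixels), "pose" (4x4, takes a point from camera to world coordinates); the wrist camera has in their place "hand_eye" (4x4, takes a point from camera to tool coordinates, whose origin is the TCP and whose axes are the tool frame's). Camera axes: x right, y down, z forward; pixel columns grow to the right and rows downward; lengths in m; the calibration is good to about 2 mm. A picture is of the moment at which its call begins: read the wrist's pose just before it. camera_model takes no time and is no camera call.
- ctrl.sign_off(): hands the job in, once; it reports no verdict.
The state is a dict: "clock": time; "joints": joint angles; "joint_velocities": joint speeds; "joint_efforts": joint torques, N m; "tcp_pos": TCP position; "tcp_rot": TCP orientation; "ft_force": force on the tool from outside, world axes, zero at the start; "torque": the same for the moment, N m; "grip_width": opening from 0.0 (shut) to 1.0 (fully open).
Only numpy, scipy, OpenCV 4.12 (cv2) and the standard library are available. Lean on these libraries where they do the work, as an engineer would, in place of code of your own. Each camera call takes 0.05 s, during which the arm holds its last target.

## Task

Run a test feed on the open label printer with the fingertips, picking nothing up. First touch the brass earthing stud lightly for about a second, never pushing it right down; then push the raised print head down by its green pad until it is fully down, and press the printer's yellow feed key fully and let it come up again. Leave the other keys, the red stop button and everything else on the bench alone, don't press feed before the head is down, and don't shift or lift the blocks.

Things in the scene. Friction and masses are not known exactly. Their poses are not given: they have to be found in the camera images.
- printer: open label printer without its cover, screwed to the bench; black base 290 x 200 mm, 60 mm high. Origin under the base, 5 mm in front of its centre; its x axis points from the key row at the front to the paper roll at the rear, z up. The paper roll's top is 133 mm above the bench.
- head (a joint): tilt of the print head frame: 0 is fully down (level), positive is raised, rad; starts raised between 0.45 and 0.75. The stiff hinge stays where it is left; roughly 2 to 4 N straight down on the green pad moves it, up to a firm stop at 0
- head_pad (a point): centre of the upper face of the green pad on the print head frame (moves with it). The frame is a dark steel plate 115 mm long from hinge to free front edge, 140 mm wide and 10 mm thick; the pad is 30 x 70 mm, centred 75 mm from the hinge. With the frame fully down its upper face is level, 108 mm above the bench
- head_hinge (a point): middle of the print head's hinge line, fixed, 100 mm above the bench; the line runs along the printer's y axis and the free edge points to the printer's -x (the key row)
- feed (a joint): yellow feed key: 0 up, 0.006 fully down; sprung, about 1.5 N to start moving and 5 N fully down, and it comes back up when let go
- feed_top (a point): top centre of the yellow feed key's cap (moves with it): round, 24 mm across, on a 40 mm grey collar; the cap top is 82.5 mm above the bench and 10 mm above its collar at rest. Key centres are 60 mm apart in a row along the printer's y at printer x = -108 mm; which colour has which place varies.
- pause (a joint): blue pause key: 0 up, 0.006 fully down; sprung, about 1.5 N to start moving and 5 N fully down, and it comes back up when let go
- pause_top (a point): top centre of the blue pause key's cap (moves with it): round, 24 mm across, on a 40 mm grey collar; the cap top is 82.5 mm above the bench and 10 mm above its collar at rest. Key centres are 60 mm apart in a row along the printer's y at printer x = -108 mm; which colour has which place varies.
- cancel (a joint): red cancel key: 0 up, 0.006 fully down; sprung, about 1.5 N to start moving and 5 N fully down, and it comes back up when let go
- cancel_top (a point): top centre of the red cancel key's cap (moves with it): round, 24 mm across, on a 40 mm grey collar; the cap top is 82.5 mm above the bench and 10 mm above its collar at rest. Key centres are 60 mm apart in a row along the printer's y at printer x = -108 mm; which colour has which place varies.
- stud_pod: loose green earthing block, 75 x 75 mm, 28 mm high, 0.7 kg, standing on the bench left or right of the printer, with the brass stud in the middle of its top. Origin under its centre, z up
- stud (a joint): brass earthing stud: 0 up, 0.008 fully down; sprung, about 1.5 N to start and 0.9 N per mm more, 8.7 N fully down; comes back up when let go
- stud_top (a point): top centre of the brass stud's cap (moves with it), 32 mm wide with a flat 18 mm top, 50 mm above the bench at rest
- stop_pod: loose yellow block of the same size and mass, with a red stop button in the middle of its top, on the other side of the printer. Origin under its centre
- stop (a joint): red stop button: 0 up, 0.008 fully down, sprung like the stud; its top is 50 mm above the bench, 40 mm wide
- spare_roll: spare white label roll standing on end, 76 mm across, 60 mm high, loose; origin under its centre
- spool: yellow plastic ribbon spool standing on end, 54 mm across, 50 mm high, loose; origin under its centre
- cleaner: white bottle with a blue cap, 56 mm across, 140 mm high, loose; origin under its centre
- driver: screwdriver with an orange handle lying on the bench to the left of the printer's rear, 170 mm long, about 25 mm thick, loose; origin under the middle of its length
Mind the look-alikes: they are no part of the job. What is shaped like the stud_pod but blue is not meant. Leave any pink look-alike of the stop_pod alone.

How it is judged (in metres and radians):
On the way, in this order (a step that is already met when the one before it is completed fails the run):
1. the fingertips rest on the brass stud (contact force between the fingers and stud_pod above 0.3 N and value of joint stud above 0.0003 m), for 0.4 s.
2. the print head is fully down (value of joint head below 0.04 rad), for 0.2 s.
3. the yellow feed key is pressed fully (value of joint feed above 0.0048 m and value of joint head below 0.04 rad), for 0.05 s.
At the end, for the whole second after the job is handed in: The print head is fully down (within 0.04 rad), the feed key and stud have come up again (within 1 mm), no other key is down, both blocks are within 20 mm and the other loose things within 15 mm of where they started, and the bottle is upright (value of joint head below 0.04 rad and value of joint each of feed, pause, cancel, stud, stop below 0.001 m and distance of each of spare_roll, spool, cleaner, driver from where it was at the start of the episode below 0.015 m and distance of each of stud_pod, stop_pod from where it was at the start of the episode below 0.02 m and angle between cleaner's own z axis and vertical below 0.1 rad); the robot touches nothing.
It fails at once if the brass stud is pushed right down (past 7 mm of its 8 mm) (value of joint stud above 0.007 m).
It fails at once if the pause or cancel key or the stop button is pressed (past 2 mm) (value of joint any of pause, cancel, stop above 0.002 m).
It fails at once if the feed key is pressed (past 2 mm) while the print head is still up (value of joint feed above 0.002 m and value of joint head above 0.1 rad).
It fails at once if the print head is lifted further open (value of joint head above 0.85 rad).
It fails at once if a block is shifted or lifted by more than 20 mm, or the spare roll, spool, bottle or screwdriver is moved by more than 15 mm (distance of any of stud_pod, stop_pod from where it was at the start of the episode above 0.02 m or distance of any of spare_roll, spool, cleaner, driver from where it was at the start of the episode above 0.015 m).
It also fails if it takes over 48 s, if anything falls off the work surface, if the arm or the gripper's body presses on something with over 40 N, if the wrist force passes 120 N, or if a joint passes its speed limit or range.

## Working session

There is one attempt and no reset: what is moved stays moved. The work goes in short steps, Python scripts to look and compute and a tool call to move; the robot and the scene stay as the last step left them, time stands still between calls to the robot, and variables do not carry over. Pictures are saved under pics/ and viewed, and the job is handed in when it is done.

Besides the shell and the picture viewer there is one more tool, called after "Request:" in YAML: its name, and indented under it one key for each argument. arm_command: Moves the arm, as the interface text tells. Its arguments: {"type":"object","properties":{"moves":{"type":"array","items":{"type":"array"}},"force":{"type":"number"}},"required":["moves"]}

```bash
ls; mkdir -p pics; python3 - <<'E'
from rig import ctrl
import cv2,numpy as np
s=ctrl.read_state();print(s)
for n in("scene","top"):
    p,d=ctrl.grab_frame(n);cv2.imwrite(f"pics/{n}1.png",p[:,:,::-1]);np.savez(f"pics/{n}1.npz",p=p,d=d)
    print(n,ctrl.camera_model(n))
print(ctrl.camera_model("wrist"),ctrl.nose_length)
E
```

```text
pics
{'clock': 0.0, 'joints': array([ 6.50240073e+01,  1.40838446e+01,  8.93231675e+01, -1.04986059e-03,
        7.67006185e+01, -9.97351863e+00]), 'joint_velocities': array([-0.04932499, -0.04186214,  0.04967303,  0.05058318,  0.02042147,
        0.04508372]), 'joint_efforts': array([ 8.57122777e-04, -4.29496300e+01, -3.26134837e+01,  5.01679892e-06,
        5.15264750e-03, -1.41341411e-05]), 'tcp_pos': array([0.16802358, 0.62738628, 0.2491997 ]), 'tcp_rot': array([-9.01061810e+01,  1.76350433e-02, -1.50022480e+01]), 'ft_force': array([-0.01749212, -0.64176314,  0.58692498]), 'torque': array([ 0.01459246,  0.04587578, -0.0073601 ]), 'grip_width': 0.9985807685968338}
scene {'fx': 605.2761978350267, 'fy': 605.2761978350267, 'cx': 324.37890153355784, 'cy': 240.02642664996225, 'pose': array([[ 0.82874891,  0.32075901, -0.45857268,  1.10627606],
       [ 0.55961697, -0.47797584,  0.67702876, -0.84051188],
       [-0.00202358, -0.8177119 , -0.57562414,  0.81537285],
       [ 0.        ,  0.        ,  0.        ,  1.        ]])}
top {'fx': 608.8081723794987, 'fy': 608.8081723794987, 'cx': 321.57068316984083, 'cy': 241.8619902956711, 'pose': array([[ 0.00297394, -0.99028989,  0.13898597,  0.29943827],
       [-0.9999887 , -0.00346053, -0.00325948,  0.00670329],
       [ 0.00370879, -0.1389747 , -0.99028899,  1.69509309],
       [ 0.        ,  0.        ,  0.        ,  1.        ]])}
{'fx': 379.6756670194431, 'fy': 379.6756670194431, 'cx': 320.13604795883475, 'cy': 240.6097738269461, 'hand_eye': array([[-5.26802112e-04,  9.53023382e-01,  3.02896278e-01,
        -7.73164824e-02],
       [ 2.70824455e-04, -3.02896173e-01,  9.53023523e-01,
        -1.24362825e-01],
       [ 9.99999825e-01,  5.84086524e-04, -9.85356949e-05,
         4.16109683e-04],
       [ 0.00000000e+00,  0.00000000e+00,  0.00000000e+00,
         1.00000000e+00]])} 0.019
```

View pics/scene1.png

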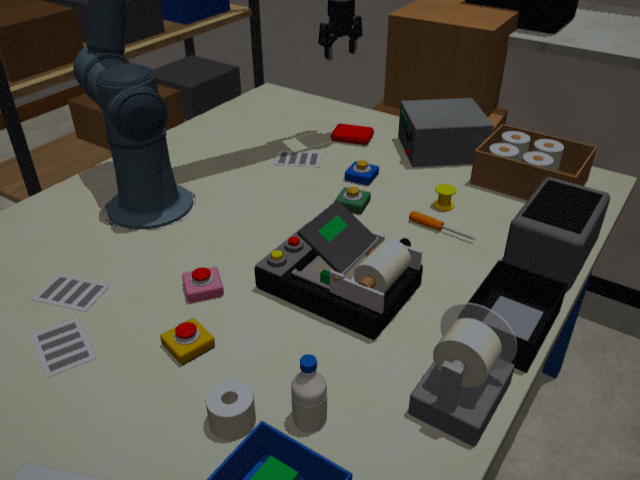

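View pics/top1.png

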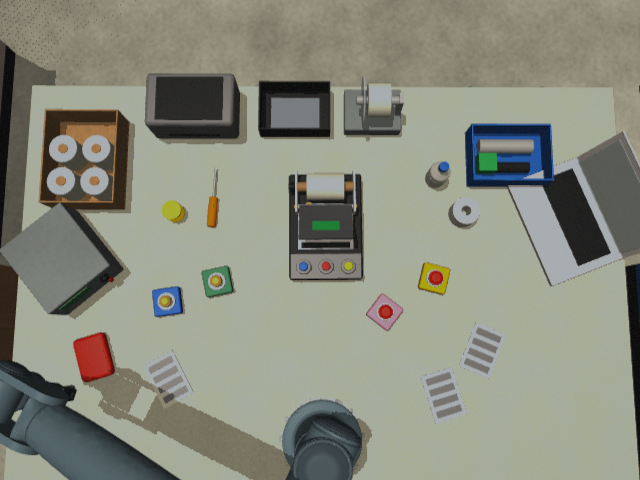

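The scene shows two stud-type blocks: green at top-view pixel (217,281) and blue at (167,301). It also shows the keys, blue (304,267), red (326,267) and yellow (348,267), and the raised head with its green pad at (326,226). Things that could be mistaken for the targets:
- **Stud:** the blue block at (167,301).
- **Feed key:** the yellow stop block at (435,278), the yellow spool at (173,211), and the other two keys.
- **Pad:** the green thing in the blue tray at (487,161).

I choose the green block, the pad on the head frame, and the yellow key at the right end of the row. Next I measure these and check with close crops.

```bash
cat > h.py <<'E'
import numpy as np,cv2
from rig import ctrl
def ray(n,u,v):
    c=ctrl.camera_model(n);P=c["pose"]
    d=P[:3,:3]@np.array([(u-c["cx"])/c["fx"],(v-c["cy"])/c["fy"],1]);return P[:3,3],d
def onz(n,u,v,z):
    o,d=ray(n,u,v);return o+d*(z-o[2])/d[2]
def tri(a,b):
    (o1,d1),(o2,d2)=ray(*a),ray(*b)
    t=np.linalg.lstsq(np.c_[d1,-d2],o2-o1,rcond=None)[0]
    p,q=o1+d1*t[0],o2+d2*t[1];return (p+q)/2,np.linalg.norm(p-q)
R={"yellow":(20,33),"green":(45,80),"blue":(100,125),"brass":(17,30)}
def blob(p,box,lo,hi,smin=110,vmin=50,save=None):
    x0,y0,x1,y1=box;hsv=cv2.cvtColor(p[y0:y1,x0:x1],cv2.COLOR_RGB2HSV)
    m=cv2.inRange(hsv,(lo,smin,vmin),(hi,255,255))
    n,l,st,ce=cv2.connectedComponentsWithStats(m)
    i=1+np.argmax(st[1:,4]);return ce[i]+[x0,y0],st[i]
E
python3 - <<'E'
from h import *
T=np.load("pics/top1.npz")["p"];S=np.load("pics/scene1.npz")["p"]
a=cv2.resize(T[160:320,140:380],None,fx=2.6,fy=2.6,interpolation=2)
b=cv2.resize(S[140:330,240:440],None,fx=3,fy=3,interpolation=2)
cv2.imwrite("pics/ca.png",a[:,:,::-1]);cv2.imwrite("pics/cb.png",b[:,:,::-1])
tb={"feed":((335,255,360,280),18,34),"pause":((292,255,317,280),100,130),"pad":((305,210,345,240),45,80),"pod":((195,260,238,302),45,85),"stud":((207,271,227,291),12,34)}
sb={"feed":((265,245,288,268),18,34),"pad":((312,210,350,245),45,80),"pod":((330,180,375,215),45,85),"stud":((340,183,362,200),12,34)}
for k,(bx,lo,hi) in tb.items():
    c,st=blob(T,bx,lo,hi);print("top",k,c.round(1),st)
    if k in sb:
        e,st=blob(S,*sb[k]);print("  scene",e.round(1),st)
        p,g=tri(("top",*c),("scene",*e));print("  tri",p.round(4),g.round(4))
    z={"feed":.0825,"pause":.0825,"stud":.05,"pod":.028,"pad":.15}[k]
    print("  top onz",onz("top",*c,z).round(4), onz("scene",*e,z).round(4))
E
```

```text
top feed [348.  265.5] [ 9  7  9  8 60]
  scene [276.4 254.6] [  6   5  12  10 100]
  tri [ 0.4637 -0.069   0.0755] 0.0015
  top onz [ 0.4625 -0.0691  0.0825] [ 0.4703 -0.0757  0.0825]
top pause [303.2 265.9] [ 7  7  9  9 59]
  top onz [0.4609 0.0501 0.0825] [ 0.4703 -0.0757  0.0825]
top pad [325.3 225. ] [  7  11  28   9 249]
  scene [332.6 228. ] [  6   5  30  27 398]
  tri [ 0.5614 -0.0078  0.1439] 0.0008
  top onz [ 0.5601 -0.0079  0.15  ] [ 0.5666 -0.015   0.15  ]
top pod [217.2 281.4] [  8   7  29  30 357]
  scene [353.5 198.9] [  5   8  35  19 227]
  tri [0.4264 0.2907 0.0148] 0.0057
  top onz [0.4231 0.2868 0.028 ] [0.4394 0.2744 0.028 ]
top stud [215.6 280.6] [  3   5  12  11 101]
  scene [352.6 190.8] [ 7  4 12  9 87]
  tri [0.4254 0.29   0.0388] 0.0021
  top onz [0.4237 0.2875 0.05  ] [0.4359 0.2745 0.05  ]
```

View pics/ca.png

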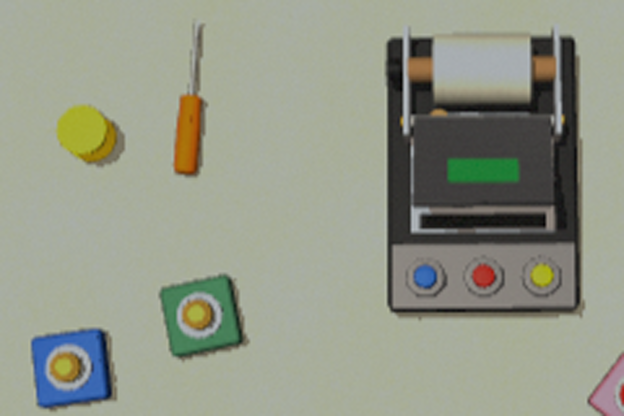

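View pics/cb.png

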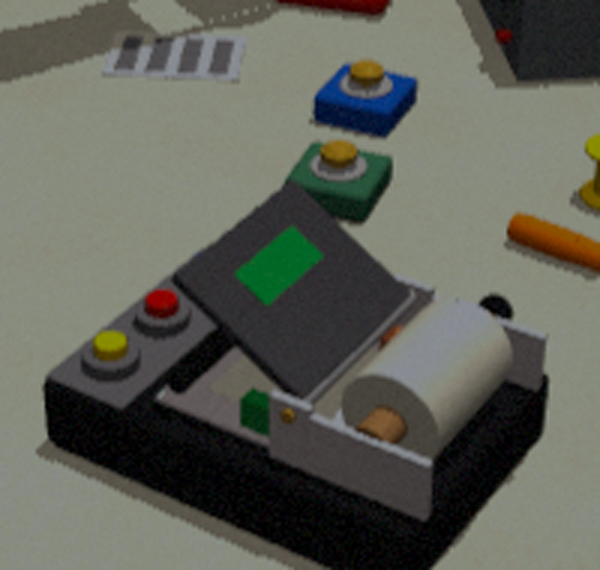

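Request:
arm_command:
  moves:
    - [[0,0,0],[0,-0.833,0],255]
    - [[0,0,0],[0,-0.833,0],255]
    - [[0,0,0],[0,-0.833,0],255]
    - [[0.64,0,-0.85],[0,0,0],255]
    - [[0.64,0,-0.85],[0,0,0],255]
    - [[0.64,0,-0.85],[0,0,0],255]
    - [[0.64,0,-0.85],[0,0,0],255]
    - [[0.64,0,-0.85],[0,0,0],255]

```text
clock: 0.9
tcp_pos: [0.2967, 0.4562, 0.2498]
tcp_rot: [-90.0, 0.0, 0.0]
ft_force: [0.3, -0.4, -0.4]
grip_width: -0.001
```

Request:
arm_command:
  moves:
    - [[0.64,0,-0.85],[0,0,0],255]
    - [[0.64,0,-0.85],[0,0,0],255]
    - [[0.64,0,-0.85],[0,0,0],255]
    - [[0.64,0.5,-0.85],[0,0,0],255]
    - [[0.64,0.7,-0.85],[0,0,0],255]
    - [[0,0.8,0],[0,0,0],255]
    - [[0,0.5,0],[0,0,0],255]
    - [[0,0,0],[0,0,0],255]

```text
clock: 1.7
tcp_pos: [0.4215, 0.287, 0.1472]
tcp_rot: [-90.2, 0.4, -0.1]
ft_force: [-0.4, 0.5, 0.2]
grip_width: -0.004
```

```bash
cat >> h.py <<'E'
from scipy.spatial.transform import Rotation as Rn
def wr(name):
    s=ctrl.read_state();p,d=ctrl.grab_frame("wrist");cv2.imwrite(f"pics/{name}.png",p[:,:,::-1])
    W=np.eye(4);W[:3,:3]=Rn.from_euler("xyz",s["tcp_rot"],degrees=True).as_matrix();W[:3,3]=s["tcp_pos"]
    np.savez(f"pics/{name}.npz",p=p,d=d,P=W@ctrl.camera_model("wrist")["hand_eye"])
    print(s["clock"],s["tcp_pos"],s["tcp_rot"],s["ft_force"],s["grip_width"])
def wray(P,u,v,z):
    c=ctrl.camera_model("wrist");d=P[:3,:3]@np.array([(u-c["cx"])/c["fx"],(v-c["cy"])/c["fy"],1])
    return P[:3,3]+d*(z-P[2,3])/d[2]
E
python3 -c "
from h import *
wr('w1')"
```

```text
1.7 [0.4214536  0.28704639 0.14716093] [-9.01629832e+01  4.12117759e-01 -6.11032081e-02] [-0.38366791  0.49529102  0.22950022] -0.0037613701710040807
```

View pics/w1.png

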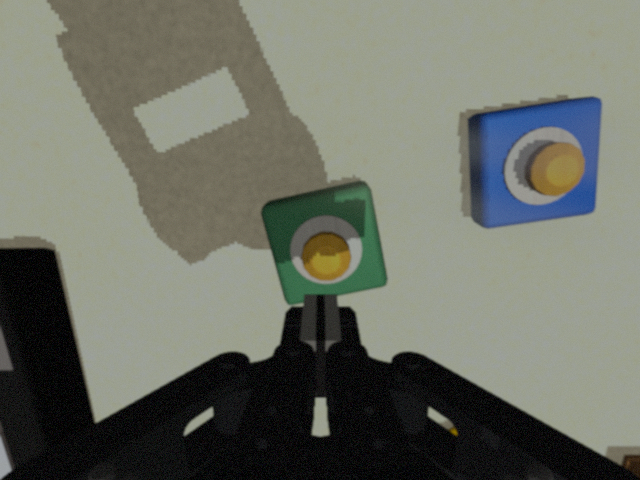

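```bash
python3 -c "
from h import *
f=np.load('pics/w1.npz');p=f['p']
c,st=blob(p,(295,225,360,290),12,34,120,40);print(c,st)
print(wray(f['P'],*c,.05),wray(f['P'],326,256,.05))
d=f['d'];print(d[257,326], (f['P']@np.array([*( (np.array([326,257])-[320.1,240.6])/379.68*d[257,326]),d[257,326],1])))
"
```

```text
[325.72610397 255.93795416] [   7    7   48   48 1789]
[0.42389098 0.29056375 0.05      ] [0.42393168 0.29073374 0.05      ]
0.2340997 [0.42407802 0.29073953 0.05144746 1.        ]
```

Request:
arm_command:
  moves:
    - [[0.06,0.6,0.09],[0,0,0],255]
    - [[0,0.6,0],[0,0,0],255]
    - [[0,0.4,0],[0,0,0],255]
    - [[0,0.1,0],[0,0,0],255]
    - [[0,0,0],[0,0,0],255]

```text
clock: 2.25
tcp_pos: [0.4265, 0.2926, 0.0837]
tcp_rot: [-90.0, -0.1, 0.0]
ft_force: [-0.6, -1.0, 0.3]
grip_width: -0.0
```

```bash
python3 -c "
from h import *
wr('w2')"
```

```text
2.25 [0.4265143  0.29255688 0.08369077] [-8.99777382e+01 -5.54882168e-02  2.82902123e-02] [-0.5805082  -0.96759075  0.32952409] -5.275997530917717e-05
```

View pics/w2.png

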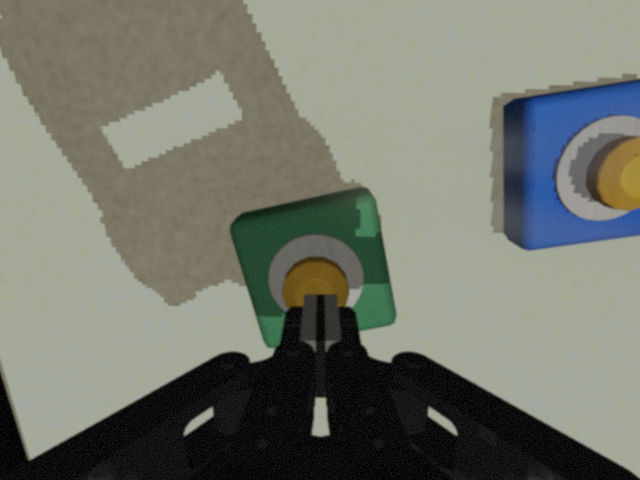

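Request:
arm_command:
  moves:
    - [[-0.03,0.2,-0.04],[0,0,0],255]
    - [[0,0.1,0],[0,0,0],255]
    - [[0,0.05,0],[0,0,0],255]
    - [[0,0,0],[0,0,0],255]

```text
clock: 2.7
tcp_pos: [0.4248, 0.2904, 0.0687]
tcp_rot: [-90.0, 0.0, -0.0]
ft_force: [-1.4, -1.2, 2.0]
grip_width: -0.002
```

Request:
arm_command:
  moves:
    - [[0,0.04,0],[0,0,0],255]
    - [[0,0,0],[0,0,0],255]

```text
clock: 2.9
tcp_pos: [0.4251, 0.2905, 0.0674]
tcp_rot: [-90.0, -0.0, -0.0]
ft_force: [-1.6, -1.3, 3.3]
grip_width: 0.003
```

Request:
arm_command:
  moves:
    - [[0,0.03,0],[0,0,0],255]
    - [[0,0,0],[0,0,0],255]

```text
clock: 3.1
tcp_pos: [0.4251, 0.2905, 0.0662]
tcp_rot: [-90.0, -0.0, -0.0]
ft_force: [-1.0, -1.2, 3.8]
grip_width: -0.002
```

Contact is clear: about 3.8 N with the tip near 47 mm, so the stud is roughly 2.8 mm down. I hold briefly, then lift.

Request:
arm_command:
  moves:
    - [[0,0,0],[0,0,0],255]
    - [[0,0,0],[0,0,0],255]
    - [[0,0,0],[0,0,0],255]
    - [[0,0,0],[0,0,0],255]
    - [[0,0,0],[0,0,0],255]
    - [[0,0,0],[0,0,0],255]
    - [[0,0,0],[0,0,0],255]

```text
clock: 3.8
tcp_pos: [0.4251, 0.2905, 0.0661]
tcp_rot: [-90.0, -0.0, -0.0]
ft_force: [-0.9, 0.3, 3.9]
grip_width: -0.001
```

Request:
arm_command:
  moves:
    - [[0,-0.2,0],[0,0,0],255]
    - [[0,-0.6,0],[0,0,0],255]
    - [[0,-0.9,0],[0,0,0],255]
    - [[0,-0.9,0],[0,0,0],255]
    - [[0,-0.9,0],[0,0,0],255]
    - [[0,-0.9,0],[0,0,0],255]
    - [[0,0,0],[0,0,0],255]

```text
clock: 4.5
tcp_pos: [0.4273, 0.2916, 0.2481]
tcp_rot: [-89.8, -0.6, 0.0]
ft_force: [0.4, 0.2, 0.7]
grip_width: -0.001
```

Request:
arm_command:
  moves:
    - [[0.325,0,-0.94],[0,0,0],255]
    - [[0.325,0,-0.94],[0,0,0],255]
    - [[0.325,0,-0.94],[0,0,0],255]
    - [[0.325,0,-0.94],[0,0,0],255]
    - [[0.325,0,-0.94],[0,0,0],255]
    - [[0.325,0,-0.94],[0,0,0],255]
    - [[0.325,0,-0.94],[0,0,0],255]
    - [[0.325,0,-0.94],[0,0,0],255]

```text
clock: 5.3
tcp_pos: [0.5285, -0.0118, 0.241]
tcp_rot: [-90.0, 0.1, -0.0]
ft_force: [0.0, -0.1, -0.2]
grip_width: 0.001
```

Request:
arm_command:
  moves:
    - [[0,0,0],[0,0,0],255]
    - [[0,0,0],[0,0,0],255]

```text
clock: 5.5
tcp_pos: [0.5283, -0.0107, 0.241]
tcp_rot: [-90.0, 0.1, -0.1]
ft_force: [-1.1, 0.9, -0.6]
grip_width: 0.005
```

```bash
python3 -c "
from h import *
wr('w3')"
```

```text
5.5 [ 0.52832757 -0.01067984  0.24097005] [-89.95119628   0.11700911  -0.10093186] [-1.10821447  0.94082394 -0.55676156] 0.0049417225899822965
```

View pics/w3.png

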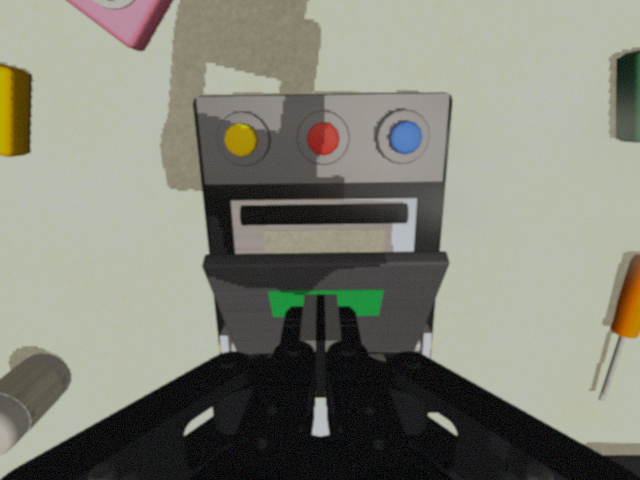

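The wrist view shows the yellow feed key at (240,140), red at (323,138) and blue at (406,137). The green pad is centred near (326,303), partly hidden by the fingertips.

```bash
python3 -c "
from h import *
f=np.load('pics/w3.npz');p=f['p'];P=f['P'];d=f['d']
for k,bx,lo,hi in (('feed',(218,118,265,162),18,34),('pause',(385,115,428,158),100,130)):
    c,st=blob(p,bx,lo,hi,120,40);print(k,c,st,wray(P,*c,.0825))
def pt(u,v):
    z=d[v,u];return (P@np.array([(u-320.14)/379.68*z,(v-240.61)/379.68*z,z,1]))[:3].round(4)
for q in [(280,293),(280,315),(365,293),(365,315),(230,270),(230,340),(420,270),(420,340),(240,140),(250,256),(400,256)]: print(q,pt(*q))
hsv=cv2.cvtColor(p,cv2.COLOR_RGB2HSV);m=cv2.inRange(hsv,(45,120,40),(80,255,255));m[:270]=0;m[340:]=0;m[:,:220]=0;m[:,420:]=0
v,u=np.nonzero(m);Q=np.array([pt(a,b) for a,b in zip(u,v)]);print(Q.min(0),Q.max(0),(Q.min(0)+Q.max(0))/2)
"
```

```text
feed [240.47482838 139.32951945] [  6   5  34  34 874] [ 0.4640173 -0.0675651  0.0825   ]
pause [405.3766756  137.00670241] [  6   6  30  32 746] [0.46255095 0.0512053  0.0825    ]
(280, 293) [ 0.5513 -0.0348  0.1545]
(280, 315) [ 0.5742 -0.0369  0.1401]
(365, 293) [0.552  0.0172 0.1533]
(365, 315) [0.5741 0.0194 0.1404]
(230, 270) [ 0.5318 -0.0613  0.1655]
(230, 340) [ 0.6158 -0.0813  0.104 ]
(420, 270) [0.5324 0.0465 0.1645]
(420, 340) [0.6175 0.069  0.1016]
(240, 140) [ 0.4645 -0.0678  0.0832]
(250, 256) [ 0.5246 -0.0501  0.1624]
(400, 256) [0.5241 0.0347 0.1641]
[ 0.4514 -0.0426  0.1388] [0.5755 0.0285 0.3655] [ 0.51345 -0.00705  0.25215]
```

Request:
arm_command:
  moves:
    - [[0.45,0,0.06],[0,0,0],255]
    - [[0.42,0,0],[0,0,0],255]
    - [[0,0.5,0],[0,0,0],255]
    - [[0,0.5,0],[0,0,0],255]
    - [[0,0.3,0],[0,0,0],255]
    - [[0,0,0],[0,0,0],255]

```text
clock: 6.15
tcp_pos: [0.562, -0.0066, 0.1877]
tcp_rot: [-89.9, 0.3, 0.1]
ft_force: [0.1, -0.2, -0.0]
grip_width: -0.003
```

Request:
arm_command:
  moves:
    - [[0,0.1,0],[0,0,0],255]
    - [[0,0.1,0],[0,0,0],255]
    - [[0,0.1,0],[0,0,0],255]
    - [[0,0,0],[0,0,0],255]

```text
clock: 6.55
tcp_pos: [0.5635, -0.0079, 0.1778]
tcp_rot: [-90.0, 0.0, -0.0]
ft_force: [0.3, 1.0, 0.2]
grip_width: -0.003
```

Tip is at 0.159 with no contact yet. Next I descend along the arc.

Request:
arm_command:
  moves:
    - [[0,0.15,0],[0,0,0],255]
    - [[-0.05,0.15,0],[0,0,0],255]
    - [[-0.05,0.15,0],[0,0,0],255]
    - [[-0.05,0.15,0],[0,0,0],255]
    - [[0,0,0],[0,0,0],255]

```text
clock: 7.05
tcp_pos: [0.5569, -0.0079, 0.1528]
tcp_rot: [-90.0, 0.1, -0.0]
ft_force: [0.7, -0.3, -0.8]
grip_width: 0.0
```

Request:
arm_command:
  moves:
    - [[-0.1,0.15,0],[0,0,0],255]
    - [[-0.05,0.15,0],[0,0,0],255]
    - [[-0.05,0.15,0],[0,0,0],255]
    - [[0,0,0],[0,0,0],255]

```text
clock: 7.45
tcp_pos: [0.5485, -0.0078, 0.1347]
tcp_rot: [-90.0, 0.2, -0.0]
ft_force: [0.2, 0.0, -0.5]
grip_width: -0.005
```

The force stays near zero where I expected contact, so I look.

```bash
python3 -c "
from h import *
wr('w4')
p,d=ctrl.grab_frame('scene');cv2.imwrite('pics/s2.png',cv2.resize(p[140:330,240:440],None,fx=3,fy=3,interpolation=2)[:,:,::-1])"
```

```text
7.45 [ 0.54853177 -0.00775382  0.13465313] [-8.99705826e+01  1.57513212e-01 -7.48599393e-03] [ 0.20245295  0.03075345 -0.50341058] -0.00454193750236749
```

View pics/s2.png

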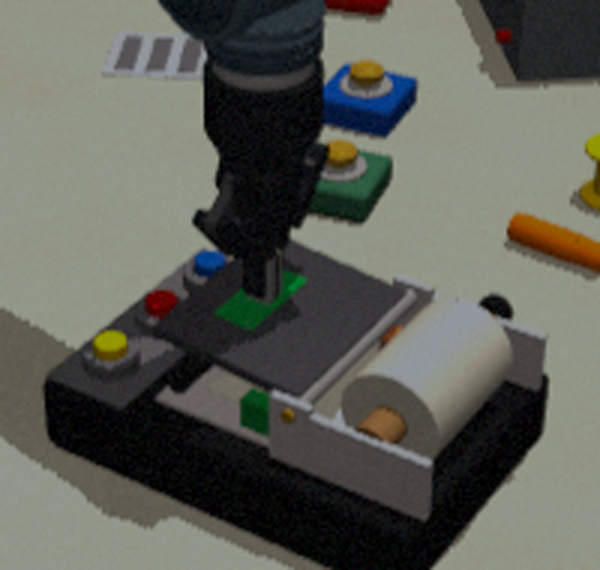

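View pics/w4.png

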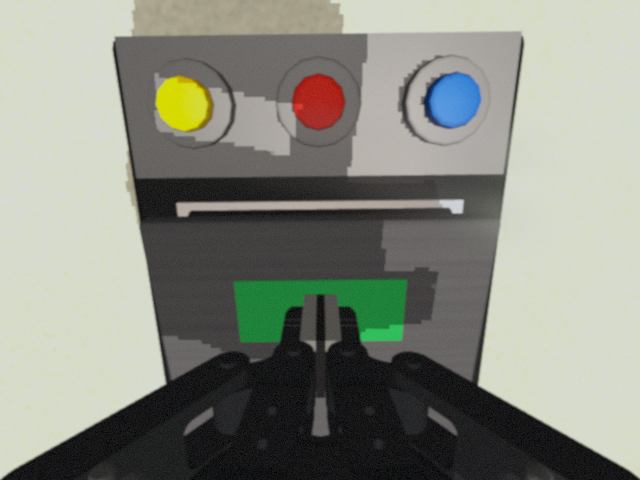

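The head has followed and is nearly level, with the tips on the green pad. I continue to the stop.

Request:
arm_command:
  moves:
    - [[0,0.1,0],[0,0,0],255]
    - [[0,0.05,0],[0,0,0],255]
    - [[0,0,0],[0,0,0],255]

```text
clock: 7.85
tcp_pos: [0.5494, -0.0079, 0.1295]
tcp_rot: [-90.0, 0.0, -0.0]
ft_force: [0.0, 0.0, -0.1]
grip_width: 0.002
```

Request:
arm_command:
  moves:
    - [[0,0.05,0],[0,0,0],255]
    - [[0,0,0],[0,0,0],255]

```text
clock: 8.05
tcp_pos: [0.5497, -0.0079, 0.1278]
tcp_rot: [-90.0, 0.0, -0.0]
ft_force: [0.4, 0.3, 0.8]
grip_width: -0.002
```

Request:
arm_command:
  moves:
    - [[0,0.04,0],[0,0,0],255]
    - [[0,0,0],[0,0,0],255]

```text
clock: 8.25
tcp_pos: [0.5498, -0.008, 0.127]
tcp_rot: [-90.0, 0.0, -0.0]
ft_force: [-1.7, 0.3, 4.3]
grip_width: -0.003
```

Request:
arm_command:
  moves:
    - [[0,0.05,0],[0,0,0],255]
    - [[0,0,0],[0,0,0],255]
    - [[0,0,0],[0,0,0],255]

```text
clock: 8.55
tcp_pos: [0.5499, -0.008, 0.1269]
tcp_rot: [-90.0, 0.1, 0.0]
ft_force: [-8.7, 1.0, 18.0]
grip_width: -0.001
```

Request:
arm_command:
  moves:
    - [[0,0.05,0],[0,0,0],255]
    - [[0,0,0],[0,0,0],255]
    - [[0,0,0],[0,0,0],255]

```text
clock: 8.85
tcp_pos: [0.55, -0.008, 0.1268]
tcp_rot: [-90.0, 0.1, 0.0]
ft_force: [-15.6, 2.5, 28.4]
grip_width: -0.002
```

It has reached the firm stop (28 N with no further travel). I lift and check.

Request:
arm_command:
  moves:
    - [[0,-0.2,0],[0,0,0],255]
    - [[0,-0.6,0],[0,0,0],255]
    - [[0,-0.8,0],[0,0,0],255]
    - [[-0.7,-0.2,-0.5],[0,0,0],255]
    - [[-0.7,0,-0.5],[0,0,0],255]
    - [[-0.7,0,-0.5],[0,0,0],255]
    - [[0,0,0],[0,0,0],255]
    - [[0,0,0],[0,0,0],255]

```text
clock: 9.65
tcp_pos: [0.4656, -0.0682, 0.1945]
tcp_rot: [-90.0, -0.0, -0.1]
ft_force: [0.1, -0.1, 0.7]
grip_width: -0.002
```

```bash
python3 -c "
from h import *
wr('w5')
p,d=ctrl.grab_frame('scene');cv2.imwrite('pics/s3.png',cv2.resize(p[140:330,240:440],None,fx=3,fy=3,interpolation=2)[:,:,::-1])
f=np.load('pics/w5.npz');P=f['P'];D=f['d']
c,st=blob(f['p'],(220,120,420,300),18,34,120,40);print(c,st,wray(P,*c,.0825))
z=D[int(c[1]),int(c[0])];print((P@np.array([(c[0]-320.14)/379.68*z,(c[1]-240.61)/379.68*z,z,1]))[:3])
T,d=ctrl.grab_frame('top');C=ctrl.camera_model('top')
for u,v in((326,222),(326,235),(326,240),(310,215),(340,215),(348,265)):
    z=float(np.median(d[v-1:v+2,u-1:u+2]));print(u,v,(C['pose']@np.array([(u-C['cx'])/C['fx']*z,(v-C['cy'])/C['fy']*z,z,1]))[:3].round(4))
"
```

```text
9.65 [ 0.46560461 -0.06817199  0.1944508 ] [-8.99991668e+01 -4.57505260e-02 -7.54213412e-02] [ 0.09772971 -0.13406824  0.73054979] -0.0019535523801970578
[319.3546169  239.44302554] [  82  101   36   37 1018] [ 0.46276787 -0.06835064  0.0825    ]
[ 0.46257554 -0.06835164  0.08310961]
326 222 [ 0.5759 -0.0101  0.1044]
326 235 [ 0.4896 -0.0066  0.4432]
326 240 [ 0.4777 -0.0065  0.4527]
310 215 [0.5943 0.0324 0.1062]
340 215 [ 0.5945 -0.0472  0.1066]
348 265 [ 0.4327 -0.0548  0.3879]
```

View pics/s3.png

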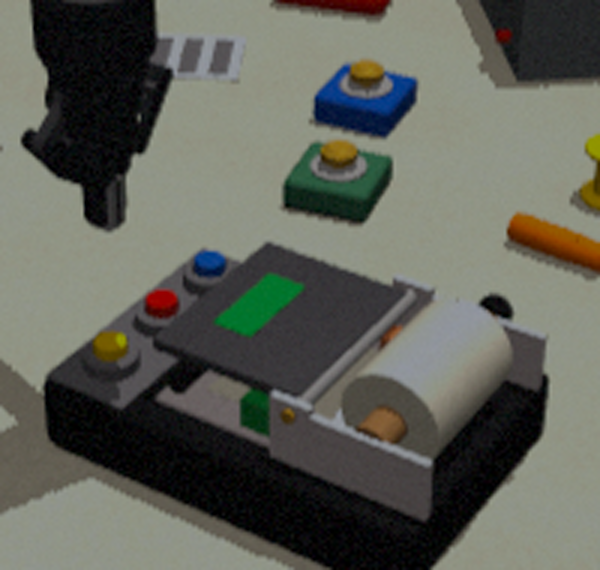

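View pics/w5.png

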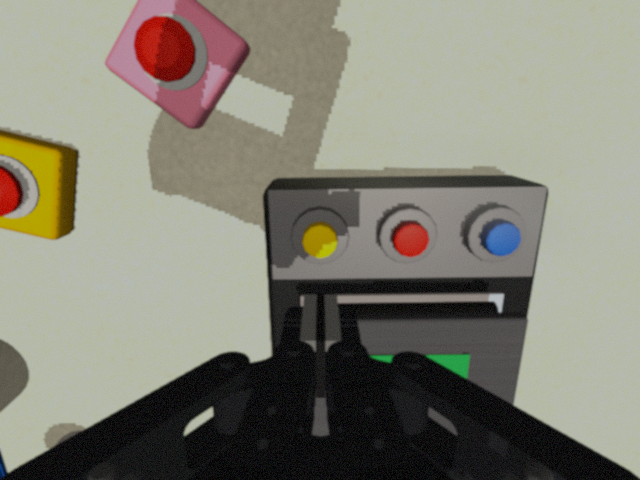

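The head is level in the scene view, and the stud is back up. The fingers are over the yellow key, which is at (0.463,-0.068). Next I press it.

Request:
arm_command:
  moves:
    - [[-0.08,0.6,0],[0,0,0],255]
    - [[0,0.7,0],[0,0,0],255]
    - [[0,0.6,0],[0,0,0],255]
    - [[0,0.3,0],[0,0,0],255]
    - [[0,0,0],[0,0,0],255]
    - [[0,0,0],[0,0,0],255]

```text
clock: 10.4
tcp_pos: [0.4633, -0.068, 0.1071]
tcp_rot: [-90.0, -0.1, 0.0]
ft_force: [-0.3, -0.4, 0.4]
grip_width: -0.001
```

Request:
arm_command:
  moves:
    - [[0,0.1,0],[0,0,0],255]
    - [[0,0.1,0],[0,0,0],255]
    - [[0,0,0],[0,0,0],255]
    - [[0,0,0],[0,0,0],255]

```text
clock: 10.8
tcp_pos: [0.4634, -0.0683, 0.0993]
tcp_rot: [-90.0, -0.1, -0.0]
ft_force: [2.3, -0.2, 2.1]
grip_width: -0.0
```

Request:
arm_command:
  moves:
    - [[0,0.08,0],[0,0,0],255]
    - [[0,0.05,0],[0,0,0],255]
    - [[0,0,0],[0,0,0],255]
    - [[0,0,0],[0,0,0],255]

```text
clock: 11.2
tcp_pos: [0.4635, -0.0683, 0.0953]
tcp_rot: [-90.0, -0.1, 0.0]
ft_force: [-3.2, 2.0, 17.5]
grip_width: -0.001
```

Request:
arm_command:
  moves:
    - [[0,0.05,0],[0,0,0],255]
    - [[0,0,0],[0,0,0],255]
    - [[0,0,0],[0,0,0],255]

```text
clock: 11.5
tcp_pos: [0.4637, -0.0684, 0.095]
tcp_rot: [-90.0, 0.0, 0.0]
ft_force: [-11.3, 3.5, 32.1]
grip_width: -0.0
```

The key bottomed out: tip at 76 mm, force 17 to 32 N. I release it and retreat.

Request:
arm_command:
  moves:
    - [[0,-0.25,0],[0,0,0],255]
    - [[0,-0.6,0],[0,0,0],255]
    - [[0,-0.9,0],[0,0,0],255]
    - [[0,-0.9,0],[0,0,0],255]
    - [[-0.5,-0.6,0],[0,0,0],255]
    - [[-0.5,0,0],[0,0,0],255]
    - [[0,0,0],[0,0,0],255]
    - [[0,0,0],[0,0,0],255]

```text
clock: 12.3
tcp_pos: [0.4221, -0.0677, 0.2203]
tcp_rot: [-90.0, 0.1, -0.0]
ft_force: [0.2, -0.0, -0.1]
grip_width: -0.003
```

```bash
python3 -c "
from h import *
wr('w6')
f=np.load('pics/w6.npz');P=f['P'];D=f['d']
p,d=ctrl.grab_frame('scene');cv2.imwrite('pics/s4.png',p[:,:,::-1])
S=np.load('pics/scene1.npz');a=np.abs(p.astype(int)-S['p']).max(2)>60
cv2.imwrite('pics/diff.png',a.astype(np.uint8)*255)
c,st=blob(f['p'],(220,60,420,300),18,34,120,40);print(c,st)
def pt(u,v):
  z=D[v,u];return (P@np.array([(u-320.14)/379.68*z,(v-240.61)/379.68*z,z,1]))[:3].round(4)
print(pt(*c.astype(int)))
b,_=blob(f['p'],(330,200,560,430),45,80,120,40);print(b,pt(*b.astype(int)))
for dx,dy in((0,-30),(0,20),(50,-30),(50,20)):print(pt(int(b[0])+dx,int(b[1])+dy))
"
```

```text
12.3 [ 0.42205113 -0.06771987  0.22032121] [-8.99658651e+01  6.65003458e-02 -2.70776509e-02] [ 0.23326985 -0.01872859 -0.13744315] -0.003173040315754474
[318.88226744 282.70203488] [ 84 209  31  27 688]
[ 0.4602 -0.0689  0.0834]
[433.42       413.34666667] [0.5566 0.0183 0.1096]
[ 0.411  -0.0376  0.2607]
[ 0.4295 -0.0354  0.2586]
[0.5305 0.0534 0.1084]
[ 0.345  -0.0674  0.3448]
```

View pics/w6.png

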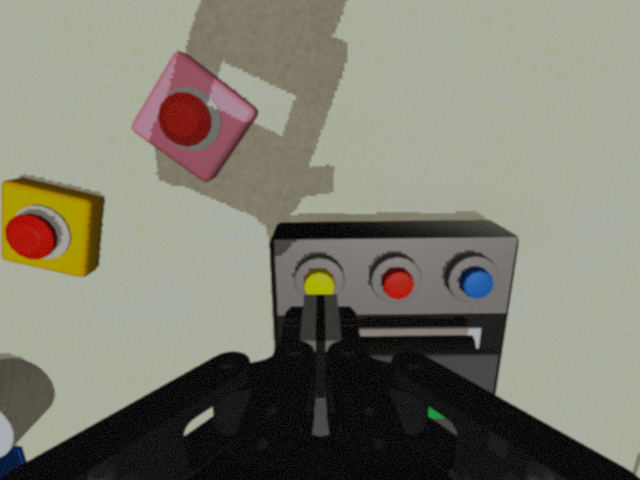

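View pics/s4.png

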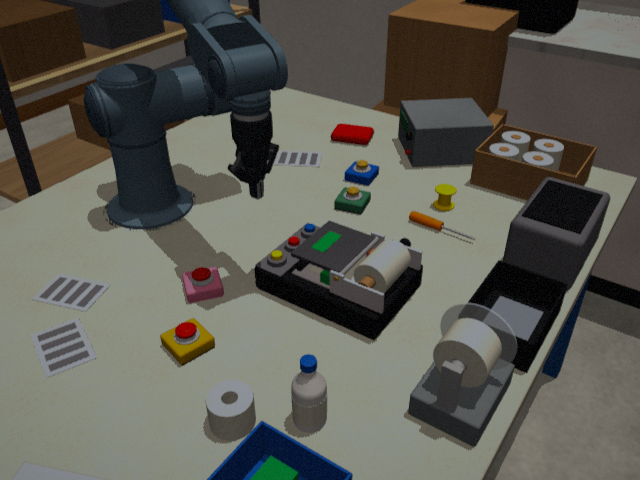

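The feed key cap is back at 83 mm, the plate is level at about 108–109 mm, and everything else is where it was. The arm is in free air, so I hand in.

```bash
python3 -c "
from rig import ctrl
print(ctrl.sign_off())"
```

```text
the job is handed in; nothing more can be done
None
```

I ran the test feed in order and handed it in at about 12.4 s; sign-off gives no verdict.

- **Stud:** with the fingers closed, I pressed the brass stud on the green block to about 2.8 mm at about 3.9 N. I held it there for at least 0.7 s.
- **Head:** I pushed the print head down by its green pad until it met the firm stop, at 28 N with no further travel.
- **Feed key:** I pressed the yellow key to its stop and let it go. The tip was about 6.5 mm below the key's rest height, and the force reached 32 N.

**Last checks:**
- **Heights:** the head plate is level at about 108–110 mm and the feed cap is back at about 83 mm.
- **Stud and surroundings:** by eye in the last scene picture, the stud is up and the blocks and loose things have not moved. I did not measure their positions.
- **Contact:** the arm is in free air, with force readings near zero.

**Disagreements:**
- **Head force:** the force read close to zero during most of the head push, although 2–4 N was expected. The pictures showed the head following the fingers.
- **Camera offset:** the scene camera was about 10–18 mm off the top camera when each was projected to known heights. I aimed the stud and feed key with the wrist camera, and the pad with the wrist depth.

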